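# Fit the return spring on the press foot

## Robot

A 6-joint arm with a two-finger parallel gripper is mounted at the origin on a cart in front of the work surface, level with it; the furniture and walls round the work are solid. World frame = base frame: x ahead of the robot, y to its left, z up, the work surface at z = 0. Lengths are in mm, angles in rad, forces in N, time in s.
With the tool pointing down it reaches from about 275 to 750 mm from the base axis. Payload 10.2 kg.
Tool frame: the origin (TCP) lies midway between the tips of the shut fingers; the grasp point (between the pads) lies 19 mm behind it (r.grip_depth is the distance from the TCP to the grasp point, in mm); z points along the fingers, y is the line along which they close (so a half turn about z gives the same grasp; the last joint's range is limited). The gripper opens to 85 mm and grips with 20 to 120 N. Pads are 22 mm wide; open, the fingers measure 114 mm over their backs; the gripper's body (76 mm by 85 mm) begins 54 mm behind the grasp point. The pads swing forward as they close: fully open they stand 13 mm farther back than shut.
Start: joints at [-1.359, 0.313, 1.498, -0, 1.331, -0.223], TCP at [221.134, -476.163, 231.294] pointing down, gripper open.
Joint ranges: [-2.94, 2.94], [-0.97, 2.17], [0.19, 2.56], [-1.23, 4.37], [0.02, 3.11], [-2.88, 2.88]. Speed limits (rad/s): [2.39, 2.39, 3.01, 3.14, 3.14, 3.14].

## Interface

Orientations are given as a unit quaternion [x, y, z, w].
In Python, from cell import monitor, grab_frame, order, look_for, r gives the robot as it stands.
- The arm moves only by the tool jog_arm, never from a script. Its argument "commands" is a list of rows, each a list of 7 numbers: the shift along the tool's x, y, z in mm, then the turn, a rotation vector about the tool's x, y, z in degrees, then the gripper command: -1 is shut, 1 is fully open, values between are in proportion. In form: [[dx, dy, dz, rx, ry, rz, claw], ...]. A call has exactly 8 rows; each row is the pose to reach, as a shift and turn from the pose commanded when the call began, along the tool's axes at that moment; what a row does not reach only later rows make up. A row lasts 1/10 s, in which the tool goes at most 50 mm and 8.59 degrees, less where a joint would pass 70% of its speed; a pose out of reach is approached as far as the arm can. A call with a gripper value outside its range is refused whole. The fingers move at their own pace and stop on an object; "squeeze" is the grip in N (left out, the last holds). Time passes only in rows, so rows that repeat a pose let the fingers close, or fill a call up. It gives the time, the measured TCP pose, the force, the opening and the grip force at its end, in the units of the state.
- monitor.observe(): the state, without advancing time (a new reading comes with each control period).
- grab_frame(name): name is "scene" or "side" or "wrist"; returns a dict with "frame" (420x560x3 uint8, blue, green, red), "camera_matrix" (3x3 intrinsics, pixels), "rvec" (rotation vector, rad) and "tvec" (3), from world to camera coordinates, as OpenCV has them. Camera axes: x right, y down, z forward; pixel columns grow to the right and rows downward; lengths in mm; the calibration is good to about 2 mm. The wrist camera is an equidistant fisheye: a pixel r from the principal point sees the ray r / f radians off the axis. A picture is of the moment at which its call begins. There is no depth.
- order.job_done(): hands the job in; it is judged then, once.
Trained networks look in a picture, given as the dict that the camera call returned (one of the last four; its "shot" number tells which), for a name from the list of things; names that differ only in an ending like _2 or _b are one class to them, and where a whole thing is asked for, a point or a joint stands for the part that bears it (a point fixed in the world has none). Each returns a list of dicts, best first, with "conf" (0 to 1); they miss things now and then, are a little off and sometimes report something else, mostly with a low value. They report only what shows in the picture. A call takes as long as a camera call. They do not tell look-alikes from the thing itself.
- look_for(picture, thing): "point" ([column, row] in pixels, amid what is visible of it).
The state is a dict: "t": time; "qpos": joint angles; "joint_vel": joint speeds; "effort": joint torques, N m; "ee_pos": TCP position; "eef_rot": TCP orientation; "contact_force": force on the tool from outside, world axes, zero at the start; "ft_torque": the same for the moment, N m; "grip_width": opening from 0.0 (shut) to 1.0 (fully open); "finger_force": force on a finger pad.
Only numpy, scipy, OpenCV 4.12 (cv2) and the standard library are available. Lean on these libraries where they do the work, as an engineer would, in place of code of your own. Each camera call takes 0.05 s, during which the arm holds its last target. There are 200 camera calls.

## Task

Pick up the spring by its black bush and thread it, bush up, over the guide rod of the press foot, all the way down until it rests on the steel seat; its inward-bent wire end snags on the two notched brass collars, so go gently and twist the spring a little at each snag until it slips through, never forcing it. Then turn it so that the red stripe on the bush points to the red mark on the base, which locks it under the lower collar, and let go; leave the other things alone.

Things in the scene. Friction and masses are not known exactly. Their poses are not given: they have to be found in the camera images.
- spring: Upright compression spring with a black round grip bush, 36 mm outer diameter, bore 26 mm open right through, on its upper end (36 to 60 mm above the origin): hold it there. Free length 60 mm, about 75 g. Origin: centre of the bottom coil's underside, uncompressed; z up along the spring. Starts standing loose on the worktop, turned any way. Bush and coils turn as one.
- spring_foot (a point): Centre of the underside of the bottom coil; rises towards the bush as the spring is compressed. Coils are 31 mm outer, 25 mm inner diameter and must stay free to move. Lengthwise the spring gives way with about 0.8 N per mm after 0.8 N preload, for 5 mm, then it is solid.
- spring_tang (a point): Middle of the tang: the end of the bottom coil's 3 mm wire, bent radially inward on the spring's -x side, ending 6 mm from the axis, in the lowest 3 mm of the spring. Point is 10 mm from the axis.
- spring_stripe (a point): Red stripe on the bush (top and side), straight above the tang: this point is 60 mm above the spring's origin, 15.5 mm from the axis on the -x side.
- stand: Press foot fixed to the worktop: grey base plate 96x76x14 mm with a round steel seat, 42 mm wide, whose top is 18 mm above the worktop; from its middle rises a vertical guide rod, 8 mm in diameter, carrying two brass collars. Origin: centre of the underside, z up.
- stand_seat (a point): Centre of the seat's top face, on the rod axis, 18 mm above the worktop.
- rod_top (a point): Tip of the guide rod, 73 mm above the seat; the last 9 mm are tapered.
- collar_upper (a point): Centre of the upper brass collar's top, on the rod axis, 42 mm above the seat. Collars: 19 mm diameter, 6 mm thick. The bottom coil clears them by 3 mm all round, but the tang catches on top except at the one notch, 0.70 rad wide (tang fits within about 0.16 rad of its centre). The notch lies at an unreported angle within 0.75 rad of the stand's -x direction; it varies.
- collar_lower (a point): Centre of the lower brass collar's top, on the rod axis, 14 mm above the seat (underside 8 mm above it). Same as the upper collar; its notch has its own unreported angle, within 0.75 rad of the stand's -x direction.
- mark: Red index mark on the base, fixed. Origin on the rod axis at worktop height; the mark is on this body's -x side, 1.25 rad counter-clockwise (from above) from the stand's -x direction. When the stripe points to the mark, this x axis and the spring's agree and the tang is clear of both notches.
- red_mark (a point): Middle of the red index mark's top: a 10x5 mm rib, 29 mm from the rod axis, 16.5 mm above the worktop.
- flask: Bystander: glass conical flask, 68 mm wide, 109 mm tall; origin at the centre of its underside.
- amber_bottle: Bystander: amber bottle with black cap, 58 mm wide, 108 mm tall; origin at the centre of its underside.
- tube_rack: Bystander: blue microtube rack 62x144x44 mm; origin at the centre of its underside.
- timer: Bystander: small white bench timer 64x68x18 mm; origin at the centre of its underside.
- tape: Bystander: roll of white tape 55 mm wide, 13 mm high; origin at the centre of its underside.
Mind the look-alikes: they are no part of the job. What is meant by the spring is not green or orange, and is the smaller of those in its own colour.

How it is judged:
By the outcome, as a careful person would: the job done as asked, in the order asked, and still so for the second after the job is handed in, with the robot touching nothing.
It also fails if it takes over 64 s, if anything falls off the work surface, if the arm or the gripper's body presses on something with over 40 N, if the wrist force passes 120 N, or if a joint passes its speed limit or range.

## Working session

There is one attempt and no reset: what is moved stays moved. The work goes in short steps, Python scripts to look and compute and a tool call to move; the robot and the scene stay as the last step left them, time stands still between calls to the robot, and variables do not carry over. Pictures are saved under pics/ and viewed, at most 11 in all, crops included, and the job is handed in when it is done.

Besides the shell and the picture viewer there is one more tool, called after "Call:" as a command line: name --pt "numbers of a row" for each row, then --argument value for the rest. jog_arm: Moves the arm, as the interface text tells. Its arguments: {"type":"object","properties":{"commands":{"type":"array","items":{"type":"array","items":{"type":"number"}}},"squeeze":{"type":"number"}},"required":["commands"]}

```bash
mkdir -p pics; cat > h.py <<'E'
import numpy as np, cv2, json
from cell import monitor, grab_frame, order, look_for, r
from scipy.spatial.transform import Rotation as R
def st():
    s=monitor.observe(); print('t',round(s['t'],2),'p',np.round(s['ee_pos'],1),'q',np.round(s['qpos'],3),'F',np.round(s['contact_force'],1),'T',np.round(s['ft_torque'],2),'g',round(s['grip_width'],3),'ff',s['finger_force']); 
    m=R.from_quat(s['eef_rot']).as_matrix(); print(np.round(m,3).tolist()); return s
def ray(p,px,fish=False):
    K=p['camera_matrix']; M=cv2.Rodrigues(np.array(p['rvec'],float))[0]; t=np.array(p['tvec'],float).ravel()
    d=np.array([(px[0]-K[0][2])/K[0][0],(px[1]-K[1][2])/K[1][1],1.])
    if fish:
        a=np.hypot(d[0],d[1]); d=np.array([d[0]/a*np.sin(a),d[1]/a*np.sin(a),np.cos(a)]) if a>1e-9 else d
    return -M.T@t, M.T@d
def atz(p,px,z,fish=False):
    c,d=ray(p,px,fish); return c+d*(z-c[2])/d[2]
E
python3 - <<'E'
from h import *
st()
ps={n:grab_frame(n) for n in("scene","side","wrist")}
for n,p in ps.items():
    cv2.imwrite(f'pics/a_{n}.png',p['frame'])
    for th,z in (('spring',30),('spring_stripe',60),('stand',10),('rod_top',91),('stand_seat',18),('red_mark',16.5)):
        for d in look_for(p,th)[:5]:
            print(n,th,np.round(d['point']),round(d['conf'],2),np.round(atz(p,d['point'],z,n=='wrist')[:2]))
cv2.imwrite('pics/a.png',cv2.resize(np.vstack([ps['scene']['frame'],ps['side']['frame']]),None,fx=.714,fy=.714))
E
```

```text
t 0.0 p [ 221.1 -475.9  230.7] q [-1.359  0.313  1.498 -0.     1.331 -0.223] F [-0.7  0.   1.1] T [ 0.02 -0.02 -0.06] g 0.997 ff 0.0
[[0.907, 0.421, -0.0], [0.421, -0.907, 0.001], [0.0, -0.001, -1.0]]
scene spring [266. 217.] 0.8 [ 599. -254.]
scene spring [294. 208.] 0.76 [ 545. -330.]
scene spring [325. 219.] 0.56 [ 454. -279.]
scene spring [357. 208.] 0.56 [ 381. -374.]
scene spring_stripe [261. 217.] 0.87 [ 593. -184.]
scene spring_stripe [294. 209.] 0.82 [ 528. -253.]
scene spring_stripe [291. 247.] 0.62 [495. -55.]
scene spring_stripe [359. 210.] 0.58 [ 373. -287.]
scene spring_stripe [331. 223.] 0.55 [ 432. -187.]
scene stand [291. 247.] 0.91 [ 513. -149.]
scene rod_top [296. 249.] 0.93 [473.   9.]
scene stand_seat [293. 247.] 0.89 [ 506. -133.]
side spring [301. 207.] 0.82 [ 574. -334.]
side spring [240. 203.] 0.74 [ 697. -271.]
side spring [254. 214.] 0.6 [ 632. -241.]
side spring_stripe [301. 203.] 0.9 [ 547. -291.]
side spring_stripe [259. 221.] 0.58 [ 559. -164.]
side stand [285. 239.] 0.75 [ 533. -213.]
side stand [194. 217.] 0.21 [ 757. -186.]
side rod_top [284. 247.] 0.59 [421. -49.]
side stand_seat [282. 242.] 0.79 [ 519. -185.]
wrist spring [227.   6.] 0.81 [ 370. -347.]
wrist spring_stripe [224.   4.] 0.85 [ 365. -351.]
```

View pics/a_scene.png

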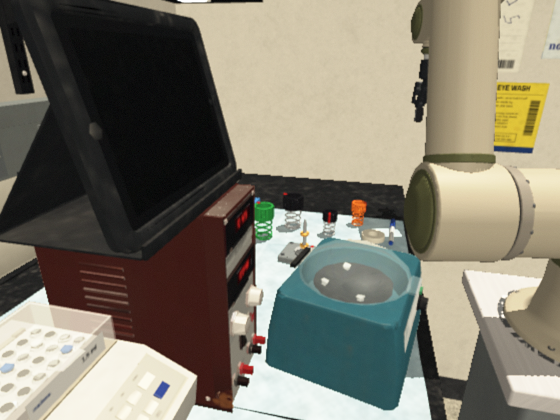

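View pics/a_side.png

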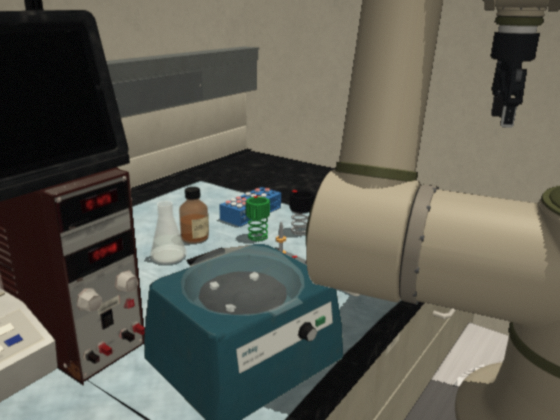

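The scene view shows two black-bushed springs: a larger one at (293,208) and a smaller one at (328,222). Green is at (264,218), orange at (358,211), and the stand is around (300,245). The side view shows the larger black spring at (300,208), with the smaller one hidden by the arm. I'll move the wrist camera overhead.

Call:
jog_arm --pt "45 -18 -13 0 0 0 1" --pt "90 -35 -27 0 0 0 1" --pt "135 -53 -40 0 0 0 1" --pt "180 -70 -53 0 0 0 1" --pt "220 -86 -65 0 0 0 1" --pt "240 -94 -75 0 0 0 1" --pt "240 -94 -75 0 0 0 1" --pt "240 -94 -75 0 0 0 1"

```text
t: 1.85
ee_pos: [399.0, -289.9, 306.1]
eef_rot: [0.976, 0.216, -0.0, 0.0]
contact_force: [-0.2, -0.6, -0.8]
grip_width: 0.999
finger_force: 0.0
```

```bash
python3 - <<'E'
from h import *
st()
p=grab_frame("wrist"); cv2.imwrite('pics/b.png',p['frame']); print('cam',np.round(ray(p,(280,210))[0]))
for th,z in (('spring',48),('spring_stripe',60),('stand',10),('rod_top',91),('collar_upper',60),('red_mark',16.5)):
        for d in look_for(p,th)[:5]:
            print(th,np.round(d['point']),round(d['conf'],2),np.round(atz(p,d['point'],z,True)[:2]))
E
```

```text
t 1.85 p [ 399.  -289.9  306.1] q [-0.866  0.198  1.452 -0.     1.492  0.269] F [-0.2 -0.6 -0.8] T [-0.    0.04 -0.03] g 0.999 ff 0.0
[[0.907, 0.422, -0.0], [0.422, -0.907, -0.0], [-0.0, -0.0, -1.0]]
cam [ 474. -254.  450.]
spring [322.  59.] 0.89 [ 547. -280.]
spring [306. 198.] 0.86 [ 379. -338.]
spring [280.  12.] 0.61 [ 579. -208.]
spring [269. 134.] 0.56 [ 434. -261.]
spring [193.  60.] 0.45 [ 481. -135.]
spring_stripe [307. 196.] 0.79 [ 385. -336.]
spring_stripe [322.  59.] 0.72 [ 545. -279.]
spring_stripe [270. 133.] 0.68 [ 436. -261.]
spring_stripe [278.   9.] 0.61 [ 579. -205.]
stand [197.  61.] 0.92 [ 482. -130.]
stand [174. 154.] 0.55 [ 350. -150.]
rod_top [263. 121.] 0.69 [ 449. -248.]
rod_top [196.  62.] 0.57 [ 480. -153.]
collar_upper [194.  63.] 0.65 [ 478. -142.]
```

View pics/b.png

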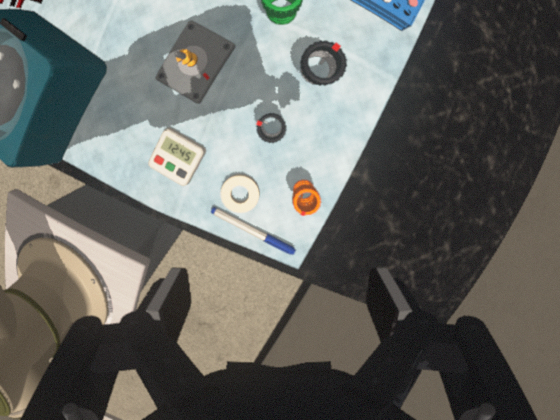

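The wrist view shows the target spring (small, black) at (271,127) with its stripe to the left at (260,123). The stand is at (195,60), its red mark at (206,76), and its plate corners are at about (195,19), (236,42), (198,103) and (156,70). The larger spring is at (323,62), orange at (306,198), and the timer at (177,156).

```bash
cat >> h.py <<'E'
E
python3 - <<'E'
from h import *
p=grab_frame("wrist"); f=lambda px,z:np.round(atz(p,px,z,True)[:2],1)
C=[f(c,14) for c in((195,19),(236,42),(198,103),(156,70))]; print('corners',C,'ctr',np.mean(C,0))
e=C[1]-C[0]; print([ (np.round(np.linalg.norm(C[(i+1)%4]-C[i])),np.round(np.arctan2(*(C[(i+1)%4]-C[i])[::-1]),2)) for i in range(4)])
print('mark',f((206,76),16.5),'rodtop?',f((190,65),91))
print('spring top',f((271,127),60),'stripe',f((260,123.5),60),'timer',f((177,156),18))
img=p['frame'][80:180,150:400]
hsv=cv2.cvtColor(p['frame'],cv2.COLOR_BGR2HSV)
red=((hsv[...,0]<8)|(hsv[...,0]>172))&(hsv[...,1]>150)&(hsv[...,2]>80)
n,l,s,c=cv2.connectedComponentsWithStats(red.astype(np.uint8))
for i in range(1,n):
    if s[i,4]>4 and c[i][1]<240: print(np.round(c[i],1),s[i,4])
E
```

```text
corners [array([ 535.9, -103. ]), array([ 526. , -169.3]), array([ 430.3, -156. ]), array([451.1, -80.6])] ctr [ 485.825 -127.225]
[(np.float64(67.0), np.float64(-1.72)), (np.float64(97.0), np.float64(3.0)), (np.float64(78.0), np.float64(1.3)), (np.float64(88.0), np.float64(-0.26))]
mark [ 468.3 -151.9] rodtop? [ 474.1 -147.4]
spring top [ 443.4 -259.4] stripe [ 441.8 -245.7] timer [ 351.7 -156.7]
[0.8 0.7] 6
[19.  3.] 21
[335.1  46.5] 41
[205.4  75.8] 18
[258.7 122.7] 15
[158.5 159.6] 44
[302.9 212.1] 16
```

Call:
jog_arm --pt "15 -2 45 0 0 0 1" --pt "30 -5 90 0 0 0 1" --pt "45 -8 130 0 0 0 1" --pt "53 -9 156 0 0 0 1" --pt "53 -9 156 0 0 0 1" --pt "53 -9 156 0 0 0 1" --pt "53 -9 156 0 0 0 1" --pt "53 -9 156 0 0 0 1"

```text
t: 3.05
ee_pos: [443.7, -260.1, 151.8]
eef_rot: [0.977, 0.215, 0.001, 0.001]
contact_force: [0.4, -0.9, -0.2]
grip_width: 1.002
finger_force: 0.0
```

```bash
python3 - <<'E'
from h import *
st()
p=grab_frame("wrist"); cv2.imwrite('pics/c.png',p['frame'])
for th,z in (('spring',48),('spring_stripe',60),('stand',10),('rod_top',91),('red_mark',16.5)):
        for d in look_for(p,th)[:4]:
            print(th,np.round(d['point']),round(d['conf'],2),np.round(atz(p,d['point'],z,True)[:2]))
E
```

```text
t 3.05 p [ 443.7 -260.1  151.8] q [-0.758  0.366  1.644 -0.     1.13   0.378] F [ 0.4 -0.9 -0.2] T [-0.04 -0.03  0.01] g 1.002 ff 0.0
[[0.907, 0.421, 0.002], [0.421, -0.907, -0.002], [0.001, 0.002, -1.0]]
spring [274. 209.] 0.9 [ 441. -257.]
spring [366. 112.] 0.83 [ 542. -289.]
spring [324. 296.] 0.68 [ 383. -334.]
spring [292.  20.] 0.56 [ 581. -207.]
spring_stripe [326. 296.] 0.92 [ 391. -330.]
spring_stripe [276. 209.] 0.75 [ 445. -257.]
spring_stripe [293.  16.] 0.7 [ 582. -208.]
spring_stripe [364. 114.] 0.59 [ 539. -285.]
stand [164.  98.] 0.59 [ 483. -128.]
rod_top [162.  99.] 0.87 [ 492. -155.]
red_mark [180. 124.] 0.58 [ 468. -154.]
```

View pics/c.png

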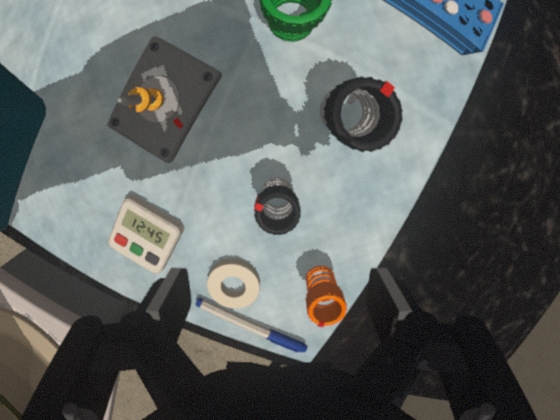

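The target spring's top ring is centred at (277,209), stripe at (260,207). Stand plate corners are at (154,37), (221,70), (171,162) and (108,124), the mark is at (180,124), and the rod tip at about (121,102).

```bash
python3 - <<'E'
from h import *
p=grab_frame("wrist"); f=lambda px,z:np.round(atz(p,px,z,True)[:2],1)
C=[f(c,14) for c in((154,37),(221,70),(171,162),(108,124))]; print('corners',C,'ctr',np.mean(C,0))
print([ (np.round(np.linalg.norm(C[(i+1)%4]-C[i])),np.round(np.arctan2(*(C[(i+1)%4]-C[i])[::-1]),2)) for i in range(4)])
print('mark',f((180,124),16.5),'rodtop',f((121,102),91))
hsv=cv2.cvtColor(p['frame'],cv2.COLOR_BGR2HSV); sub=np.zeros(hsv.shape[:2],np.uint8); sub[175:240,250:306]=1
red=((hsv[...,0]<8)|(hsv[...,0]>172))&(hsv[...,1]>150)&(hsv[...,2]>80)&(sub>0)
print('redpx',np.argwhere(red)[:,::-1].mean(0))
c=np.array(f((277,209),60)); s=np.array(f((260,206),60)); print('spring top',c,'stripe',s,np.arctan2(*(s-c)[::-1]), np.linalg.norm(s-c))
print([f(q,60) for q in((254,209),(300,209),(277,186),(277,234))])
cv2.imwrite('pics/d.png',np.hstack([cv2.resize(p['frame'][170:250,235:315],(400,400),interpolation=2),cv2.resize(p['frame'][60:160,90:190],(400,400),interpolation=2)]))
E
```

```text
corners [array([531. , -97.2]), array([ 524.6, -167.5]), array([ 431.7, -157.1]), array([440.8, -83.9])] ctr [ 482.025 -126.425]
[(np.float64(71.0), np.float64(-1.66)), (np.float64(93.0), np.float64(3.03)), (np.float64(74.0), np.float64(1.45)), (np.float64(91.0), np.float64(-0.15))]
mark [ 467.6 -153. ] rodtop [ 479.6 -126.6]
redpx [259.36538462 207.23076923]
spring top [ 445.7 -256.8] stripe [ 442.4 -244.1] 1.8250168709665808 13.121737689803151
[array([ 438.3, -240.9]), array([ 453.1, -272.8]), array([ 462.1, -249.2]), array([ 426.9, -265.5])]
```

View pics/d.png

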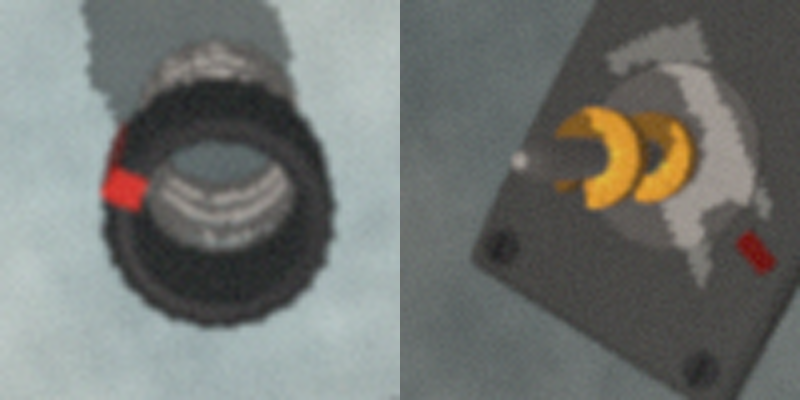

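The crop shows the stripe on the left of the ring and the stand with its rod tip and two C-shaped collars. I'll grasp now.

Call:
jog_arm --pt "1 -1 40 0 0 0 1" --pt "1 -1 75 0 0 0 1" --pt "1 -1 105 0 0 0 1" --pt "1 -1 124 0 0 0 1" --pt "1 -1 124 0 0 0 1" --pt "1 -1 124 0 0 0 0" --pt "1 -1 124 0 0 0 -1" --pt "1 -1 124 0 0 0 -1" --squeeze 40

```text
t: 4.2
ee_pos: [444.5, -258.4, 27.4]
eef_rot: [0.976, 0.216, 0.001, 0.001]
contact_force: [-0.6, -0.1, -0.6]
grip_width: 0.515
finger_force: 0.0
```

Call:
jog_arm --pt "0 0 0 0 0 0 -1" --pt "0 0 0 0 0 0 -1" --pt "0 0 0 0 0 0 -1" --pt "0 0 0 0 0 0 -1" --pt "0 0 0 0 0 0 -1" --pt "0 0 -10 0 0 0 -1" --pt "0 0 -30 0 0 0 -1" --pt "0 0 -60 0 0 0 -1"

```text
t: 5.0
ee_pos: [443.1, -257.2, 86.3]
eef_rot: [0.976, 0.216, -0.001, -0.002]
contact_force: [-0.2, -0.9, -0.7]
grip_width: 0.412
finger_force: 40.0
```

Call:
jog_arm --pt "0 0 -45 0 0 0 -1" --pt "-8 -25 -80 0 0 0 -1" --pt "-20 -65 -104 0 0 0 -1" --pt "-32 -105 -104 0 0 0 -1" --pt "-44 -138 -104 0 0 0 -1" --pt "-44 -138 -104 0 0 0 -1" --pt "-44 -138 -104 0 0 0 -1" --pt "-44 -138 -104 0 0 0 -1"

```text
t: 5.8
ee_pos: [346.4, -151.9, 190.6]
eef_rot: [0.976, 0.216, 0.0, 0.0]
contact_force: [0.7, -0.6, -0.3]
grip_width: 0.41
finger_force: 40.2
```

```bash
python3 - <<'E'
from h import *
st()
p=grab_frame("wrist"); cv2.imwrite('pics/e0.png',p['frame'])
np.savez('pics/e0.npz',**{k:np.array(p[k]) for k in('camera_matrix','rvec','tvec')})
pt={}
for th,z in (('spring_stripe',0),('stand',10),('rod_top',91),('collar_upper',60),('collar_lower',32),('red_mark',16.5)):
        for d in look_for(p,th)[:2]:
            pt.setdefault(th,d['point']);print(th,np.round(d['point']),round(d['conf'],2),np.round(atz(p,d['point'],z,True)[:2],1))
u,v=map(int,pt.get('collar_upper',pt['stand'])); v0=max(v-50,0);u0=max(u-50,0);print(u0,v0)
a=cv2.resize(p['frame'][v0:v0+100,u0:u0+100],(600,600),interpolation=2)
cv2.imwrite('pics/e.png',a)
b=p['frame']
E
```

```text
t 5.8 p [ 346.4 -151.9  190.6] q [-0.726  0.025  1.956 -0.     1.16   0.41 ] F [ 0.7 -0.6 -0.3] T [-0.   -0.03 -0.01] g 0.41 ff 40.170123875141144
[[0.907, 0.421, 0.0], [0.421, -0.907, -0.0], [0.0, 0.0, -1.0]]
spring_stripe [484.  78.] 0.97 [ 563.6 -313.5]
spring_stripe [276. 293.] 0.96 [ 219.1 -208. ]
stand [313.  55.] 0.77 [ 480.2 -127.1]
rod_top [311.  55.] 0.28 [ 464.  -122.9]
collar_upper [316.  57.] 0.76 [ 469.9 -128.2]
collar_lower [311.  52.] 0.98 [ 477.1 -123.8]
red_mark [335.  79.] 0.47 [ 466.7 -156.4]
265 7
```

View pics/e.png

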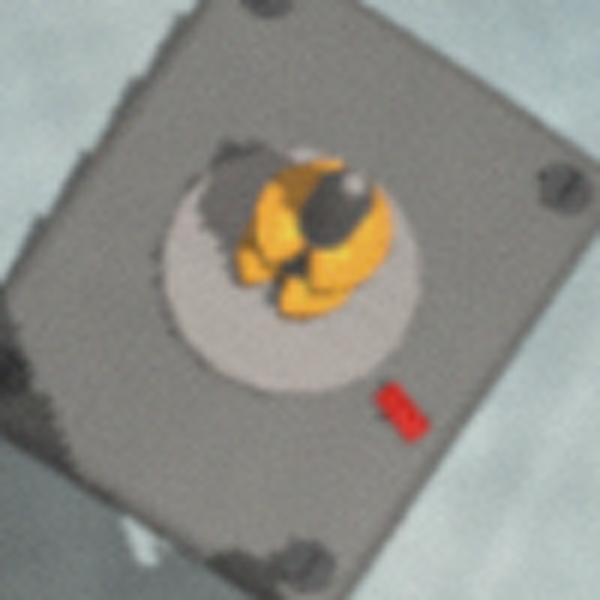

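View pics/e0.png

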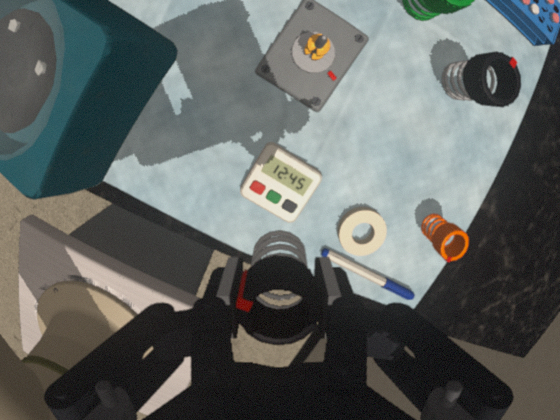

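The crop shows the rod tip at px (323.8,37.5), the seat centre at (313.7,52), and the mark at (332,75.5). The upper notch is at (314.7,50.7) and the lower one at (310,53.7), both pointing down-left. The spring is held well, with its stripe at (243,295).

```bash
python3 - <<'E'
from h import *
d=np.load('pics/e0.npz'); p={k:d[k] for k in d}
f=lambda c,z:atz(p,(265+c[0]/6,7+c[1]/6),z,True)[:2]
tip=f((353,183),91);seat=f((292,270),18);cu=f((323,225),60);mk=f((403,412),16.5)
print('tip',tip,'seat',seat,'cu',cu,'mark',mk)
a=lambda v:np.arctan2(v[1],v[0])%6.283
print('mark ang',a(mk-seat),np.linalg.norm(mk-seat))
for nm,o,n,z in(('up',cu,(298,262),60),('lo',f((303,255),32),(270,280),32)):
    q=f(n,z);print(nm,o,q,np.linalg.norm(q-o),a(q-o), a(q-seat))
# bush top px
from scipy.spatial.transform import Rotation as R
for px in((279,288),(243,290)): print(atz(p,px,190.6-27.4+60,True))
E
```

```text
tip [ 481.07951685 -125.77321535] seat [ 481.18142633 -125.99694283] cu [ 481.14418314 -125.8206334 ] mark [ 468.27728923 -152.11305295]
mark ang 4.253282051881822 29.130189878650928
up [ 481.14418314 -125.8206334 ] [ 474.66323159 -124.99422664] 6.533427973625592 3.0147639104859887 2.9889557640468922
lo [ 481.47258845 -126.06746032] [ 475.56805309 -123.24979188] 6.542384377198719 2.6963475122527827 2.6864658215855233
[ 356.40819529 -147.01135244  223.2       ]
[ 349.21106322 -134.1949182   223.2       ]
```

```bash
python3 - <<'E'
from h import *
im=cv2.imread('pics/e0.png')[225:355,215:345]
cv2.imwrite('pics/f.png',cv2.resize(im,(598,598),interpolation=2))
E
```

```text
(no output)
```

View pics/f.png

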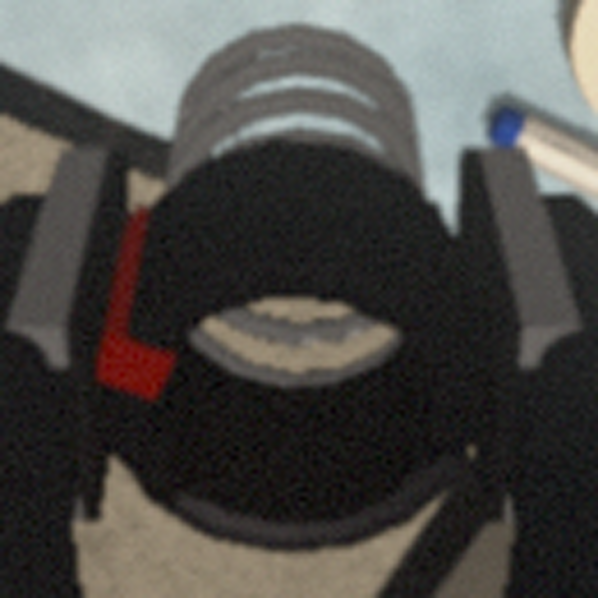

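```bash
python3 - <<'E'
from h import *
d=np.load('pics/e0.npz'); p={k:d[k] for k in d}
g=lambda x,y:atz(p,(215+x/4.6,225+y/4.6),223.2,True)[:2]
c=g(295,402);s=g(136,370);print(c,s,s-c,np.linalg.norm(s-c),np.arctan2(*(s-c)[::-1]))
print(np.linalg.norm(g(295,297)-c),np.linalg.norm(g(295,548)-c),np.linalg.norm(g(100,402)-c),np.linalg.norm(g(490,402)-c))
T=np.array([.907,.421]);print('dx',(c-[346.4,-151.9])@T)
E
```

```text
[ 345.15131828 -152.31826337] [ 342.23362952 -137.71354928] [-2.91768876 14.60471408] 14.8933065873792 1.7679776382321193
11.683807690856092 18.4933804405178 18.02905658456275 18.04737705019604
dx -1.3086431994544874
```

```bash
python3 - <<'E'
from h import *
d=np.load('pics/e0.npz'); p={k:d[k] for k in d}
c1,d1=ray(p,(177,48),True)
# pose c: same orientation, camera shift = TCP shift
c2=c1+np.array([443.7-346.4,-260.1+151.9,151.8-190.6]); _,d2=ray(p,(45,100),True)
c3=c1+np.array([399-346.4,-289.9+151.9,306.1-190.6]); _,d3=ray(p,(105,68),True)
A=sum(np.eye(3)-np.outer(x,x)/(x@x) for x in(d1,d2,d3)); b=sum((np.eye(3)-np.outer(x,x)/(x@x))@c for c,x in((c1,d1),(c2,d2),(c3,d3)))
print(np.linalg.solve(A,b)); print(c1)
E
```

```text
[432.64837519   2.52645667   9.5476401 ]
[ 421.19664359 -116.51674944  334.95084912]
```

Call:
jog_arm --pt "16 4 0 0 0 -8.5 -1" --pt "33 8 0 0 0 -17 -1" --pt "50 12 0 0 0 -25.5 -1" --pt "67 16 0 0 0 -34 -1" --pt "84 20 0 0 0 -42.5 -1" --pt "101 24 0 0 0 -51 -1" --pt "118 28 0 0 0 -59.5 -1" --pt "133.4 32.4 0 0 0 -68 -1"

```text
t: 6.95
ee_pos: [481.4, -124.4, 190.1]
eef_rot: [0.687, 0.727, -0.0, -0.0]
contact_force: [0.7, -0.1, -1.1]
grip_width: 0.411
finger_force: 40.2
```

Call:
jog_arm --pt "0 0 0 0 0 -3.6 -1" --pt "0 0 10 0 0 -3.6 -1" --pt "0 0 25 0 0 -3.6 -1" --pt "0 0 35 0 0 -3.6 -1" --pt "0 0 45 0 0 -3.6 -1" --pt "0 0 50 0 0 -3.6 -1" --pt "0 0 50 0 0 -3.6 -1" --pt "0 0 50 0 0 -3.6 -1"

```text
t: 7.75
ee_pos: [480.7, -124.7, 140.6]
eef_rot: [0.666, 0.746, 0.0, 0.0]
contact_force: [-0.5, 0.5, -1.4]
grip_width: 0.409
finger_force: 40.2
```

```bash
python3 - <<'E'
from h import *
st()
p=grab_frame("wrist"); cv2.imwrite('pics/g.png',p['frame'])
for th in('rod_top','spring_stripe','spring','red_mark'): 
  for d in look_for(p,th)[:2]: print(th,np.round(d['point']),round(d['conf'],2))
c=lambda q:ray(p,q)[0]
M=cv2.Rodrigues(np.array(p['rvec']))[0];t=np.array(p['tvec']).ravel();K=np.array(p['camera_matrix'])
def proj(X):
    v=M@X+t;a=np.arctan2(np.hypot(v[0],v[1]),v[2]);n=v[:2]/np.hypot(v[0],v[1])*a;return np.round([K[0,0]*n[0]+K[0,2],K[1,1]*n[1]+K[1,2]],1)
print('exp tip',proj(np.array([481.1,-125.9,91.])),'exp foot ctr',proj(np.array([481.1,-125.9,113.])),'bush top c',proj(np.array([481.1,-125.9,173.])))
cv2.imwrite('pics/g1.png',cv2.resize(p['frame'][200:350,200:360],(800,600)[::1] if 0 else (640,600),interpolation=2))
E
```

```text
t 7.75 p [ 480.7 -124.7  140.6] q [-0.49   0.345  1.707 -0.     1.089 -0.604] F [-0.5  0.5 -1.4] T [ 0. -0.  0.] g 0.409 ff 40.22120922803879
[[-0.113, 0.994, 0.0], [0.994, 0.113, -0.0], [-0.0, 0.0, -1.0]]
rod_top [276. 196.] 0.57
spring_stripe [174. 385.] 0.88
spring_stripe [382. 290.] 0.88
spring [171. 384.] 0.97
spring [310. 350.] 0.78
exp tip [277.2 235.1] exp foot ctr [277.2 250. ] bush top c [277.  311.6]
```

View pics/g1.png

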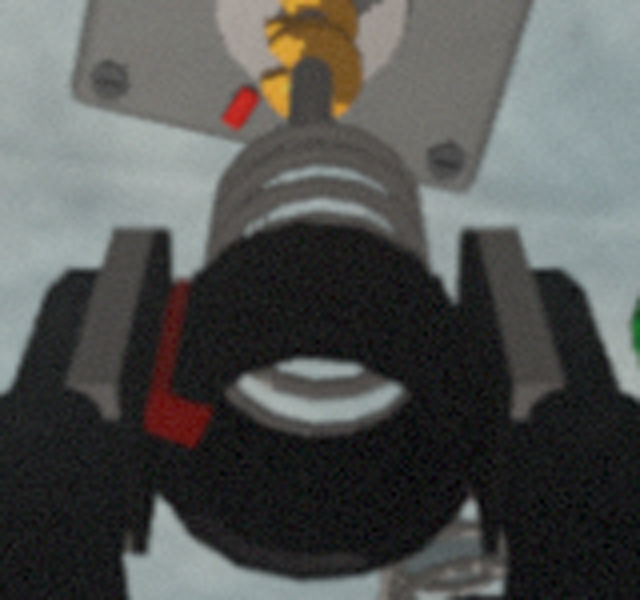

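The rod is at crop x≈311 and the spring's axis at ≈318, so the spring sits about 1 mm too far along tool +y. The stripe is on the left as expected. I'll correct this and descend.

Call:
jog_arm --pt "-0.3 -1 0 0 0 0 -1" --pt "-0.3 -1 10 0 0 0 -1" --pt "-0.3 -1 18 0 0 0 -1" --pt "-0.3 -1 24 0 0 0 -1" --pt "-0.3 -1 30 0 0 0 -1" --pt "-0.3 -1 36 0 0 0 -1" --pt "-0.3 -1 42 0 0 0 -1" --pt "-0.3 -1 45 0 0 0 -1"

```text
t: 8.8
ee_pos: [479.4, -124.9, 94.6]
eef_rot: [0.666, 0.746, -0.0, -0.0]
contact_force: [1.1, 0.3, -0.9]
grip_width: 0.413
finger_force: 40.2
```

```bash
python3 - <<'E'
from h import *
st()
E
```

```text
t 8.8 p [ 479.4 -124.9   94.6] q [-0.492  0.407  1.756 -0.     0.979 -0.605] F [ 1.1  0.3 -0.9] T [-0.05  0.   -0.02] g 0.413 ff 40.22335410118103
[[-0.113, 0.994, -0.001], [0.994, 0.113, 0.0], [0.0, -0.001, -1.0]]
```

Call:
jog_arm --pt "0 0 2 0 0 0 -1" --pt "0 0 4 0 0 0 -1" --pt "0 0 6 0 0 0 -1" --pt "0 0 7.5 0 0 0 -1" --pt "0 0 9 0 0 0 -1" --pt "0 0 10.5 0 0 0 -1" --pt "0 0 10.5 0 0 0 -1" --pt "0 0 10.5 0 0 0 -1"

```text
t: 9.6
ee_pos: [479.6, -125.0, 84.8]
eef_rot: [0.666, 0.746, 0.0, 0.0]
contact_force: [0.3, -0.6, -0.5]
grip_width: 0.412
finger_force: 40.2
```

```bash
python3 - <<'E'
from h import *
st()
p=grab_frame('wrist'); st()
E
```

```text
t 9.6 p [ 479.6 -125.    84.8] q [-0.492  0.422  1.765  0.     0.955 -0.605] F [ 0.3 -0.6 -0.5] T [0.04 0.03 0.  ] g 0.412 ff 40.22070050239563
[[-0.113, 0.994, 0.0], [0.994, 0.113, 0.0], [0.0, 0.0, -1.0]]
t 9.65 p [ 479.6 -125.    84.8] q [-0.492  0.422  1.765  0.     0.955 -0.605] F [ 0.4  0.9 -1.4] T [ 0.03  0.03 -0.04] g 0.419 ff 40.21979570388794
[[-0.113, 0.994, -0.0], [0.994, 0.113, 0.0], [0.0, -0.0, -1.0]]
```

Call:
jog_arm --pt "0 0 0.5 0 0 0 -1" --pt "0 0 1 0 0 0 -1" --pt "0 0 1.5 0 0 0 -1" --pt "0 0 2 0 0 0 -1" --pt "0 0 2.5 0 0 0 -1" --pt "0 0 2.5 0 0 0 -1" --pt "0 0 2.5 0 0 0 -1" --pt "0 0 2.5 0 0 0 -1"

```text
t: 10.45
ee_pos: [479.6, -125.0, 82.3]
eef_rot: [0.666, 0.746, -0.0, -0.0]
contact_force: [-1.2, 0.3, -1.0]
grip_width: 0.411
finger_force: 40.2
```

Call:
jog_arm --pt "0 0 2 0 0 0 -1" --pt "0 0 4 0 0 0 -1" --pt "0 0 6 0 0 0 -1" --pt "0 0 9 0 0 0 -1" --pt "0 0 12 0 0 0 -1" --pt "0 0 14 0 0 0 -1" --pt "0 0 16 0 0 0 -1" --pt "0 0 16 0 0 0 -1"

```text
t: 11.25
ee_pos: [479.5, -124.9, 66.0]
eef_rot: [0.666, 0.746, -0.0, -0.0]
contact_force: [0.0, -0.3, -0.5]
grip_width: 0.414
finger_force: 40.2
```

Call:
jog_arm --pt "0 0 0 0 0 6 -1" --pt "0 0 0 0 0 12 -1" --pt "0 0 1 0 0 17 -1" --pt "0 0 3 0 0 17 -1" --pt "0 0 5 0 0 17 -1" --pt "0 0 7 0 0 17 -1" --pt "0 0 9 0 0 17 -1" --pt "0 0 9 0 0 17 -1"

```text
t: 12.05
ee_pos: [479.5, -124.9, 57.0]
eef_rot: [0.769, 0.64, -0.0, -0.0]
contact_force: [0.3, 0.1, -0.2]
grip_width: 0.412
finger_force: 40.2
```

```bash
python3 - <<'E'
from h import *
st()
E
```

```text
t 12.05 p [ 479.5 -124.9   57. ] q [-0.492  0.467  1.785 -0.     0.889 -0.309] F [ 0.3  0.1 -0.2] T [-0.02 -0.03  0.03] g 0.412 ff 40.2233549952507
[[0.181, 0.983, -0.001], [0.983, -0.181, 0.0], [0.0, -0.001, -1.0]]
```

Call:
jog_arm --pt "0 0 0.5 0 0 0 -1" --pt "0 0 1 0 0 0 -1" --pt "0 0 1.5 0 0 0 -1" --pt "0 0 2 0 0 0 -1" --pt "0 0 2 0 0 0 -1" --pt "0 0 2 0 0 0 -1" --pt "0 0 2 0 0 0 -1" --pt "0 0 2 0 0 0 -1"

```text
t: 12.85
ee_pos: [479.6, -125.0, 55.3]
eef_rot: [0.769, 0.64, 0.0, 0.0]
contact_force: [-0.3, 0.9, -1.7]
grip_width: 0.412
finger_force: 40.2
```

Call:
jog_arm --pt "0 0 2 0 0 0 -1" --pt "0 0 4 0 0 0 -1" --pt "0 0 6 0 0 0 -1" --pt "0 0 7.5 0 0 0 -1" --pt "0 0 8.5 0 0 0 -1" --pt "0 0 9 0 0 0 -1" --pt "0 0 9 0 0 0 -1" --pt "0 0 9 0 0 0 -1"

```text
t: 13.65
ee_pos: [479.6, -125.0, 46.3]
eef_rot: [0.769, 0.64, 0.0, 0.0]
contact_force: [-0.1, -0.3, -0.8]
grip_width: 0.415
finger_force: 40.2
```

Call:
jog_arm --pt "0 0 0.5 0 0 0 -1" --pt "0 0 1 0 0 0 -1" --pt "0 0 1.5 0 0 0 -1" --pt "0 0 2 0 0 0 -1" --pt "0 0 2.5 0 0 0 -1" --pt "0 0 2.5 0 0 0 -1" --pt "0 0 2.5 0 0 0 -1" --pt "0 0 2.5 0 0 0 -1"

```text
t: 14.45
ee_pos: [479.7, -125.0, 43.9]
eef_rot: [0.769, 0.64, 0.0, 0.0]
contact_force: [-0.0, -0.1, 2.4]
grip_width: 0.414
finger_force: 40.4
```

```bash
python3 - <<'E'
from h import *
st()
E
```

```text
t 14.45 p [ 479.7 -125.    43.9] q [-0.492  0.49   1.793 -0.     0.858 -0.309] F [-0.  -0.1  2.4] T [-0.08 -0.01  0.04] g 0.414 ff 40.4053670167923
[[0.182, 0.983, 0.0], [0.983, -0.182, -0.0], [-0.0, 0.0, -1.0]]
```

Call:
jog_arm --pt "-0.1 -0.1 -1.5 0 0 -6 -1" --pt "-0.2 -0.2 -2 0 0 -14 -1" --pt "-0.3 -0.3 -2 0 0 -22 -1" --pt "-0.4 -0.4 -2 0 0 -30 -1" --pt "-0.5 -0.5 -2 0 0 -38 -1" --pt "-0.6 -0.6 -2 0 0 -46 -1" --pt "-0.6 -0.6 -2 0 0 -54 -1" --pt "-0.6 -0.6 -2 0 0 -60 -1"

```text
t: 15.25
ee_pos: [478.7, -125.3, 45.6]
eef_rot: [0.344, 0.939, 0.0, -0.0]
contact_force: [-1.1, 0.2, 0.7]
grip_width: 0.411
finger_force: 40.3
```

Call:
jog_arm --pt "0 0 0 0 0 -7 -1" --pt "0 0 0 0 0 -14 -1" --pt "0 0 0 0 0 -21 -1" --pt "0 0 0 0 0 -26 -1" --pt "0 0 0 0 0 -29.7 -1" --pt "0 0 0.5 0 0 -29.7 -1" --pt "0 0 1 0 0 -29.7 -1" --pt "0 0 1 0 0 -29.7 -1"

```text
t: 16.05
ee_pos: [478.9, -125.4, 44.7]
eef_rot: [0.095, 0.996, 0.0, -0.0]
contact_force: [-0.4, -0.3, 1.8]
grip_width: 0.414
finger_force: 40.4
```

```bash
python3 - <<'E'
from h import *
st()
p=grab_frame("wrist"); cv2.imwrite('pics/h0.png',p['frame'])
print([ (d['point'],d['conf']) for d in look_for(p,'red_mark')[:2]],[ (d['point'],d['conf']) for d in look_for(p,'spring_stripe')[:2]])
M=cv2.Rodrigues(np.array(p['rvec']))[0];t=np.array(p['tvec']).ravel();K=np.array(p['camera_matrix'])
for a in(4.1,4.25,4.4):
  o=[]
  for X in((481.1+15.5*np.cos(a),-125.9+15.5*np.sin(a),78.),(481.1+29*np.cos(a),-125.9+29*np.sin(a),16.5)):
    v=M@np.array(X)+t;h=np.hypot(v[0],v[1]);n=v[:2]/h*np.arctan2(h,v[2]);o.append(np.round([K[0,0]*n[0]+K[0,2],K[1,1]*n[1]+K[1,2]],1))
  print(a,o)
cv2.imwrite('pics/h1.png',cv2.resize(p['frame'][190:350,200:360],(600,600),interpolation=2))
E
```

```text
t 16.05 p [ 478.9 -125.4   44.7] q [-0.493  0.487  1.795  0.     0.86  -1.875] F [-0.4 -0.3  1.8] T [ 0.08  0.13 -0.07] g 0.414 ff 40.35046309232712
[[-0.982, 0.188, -0.0], [0.188, 0.982, 0.0], [0.0, 0.0, -1.0]]
[([229.7, 242.2], 0.46)] [([280.5, 284.8], 0.73), ([68.8, 353.3], 0.63)]
4.1 [array([241.4, 299.7]), array([230.7, 230.2])]
4.25 [array([239.8, 303.9]), array([228.6, 236.7])]
4.4 [array([239.1, 308.2]), array([227.5, 243.3])]
```

View pics/h1.png

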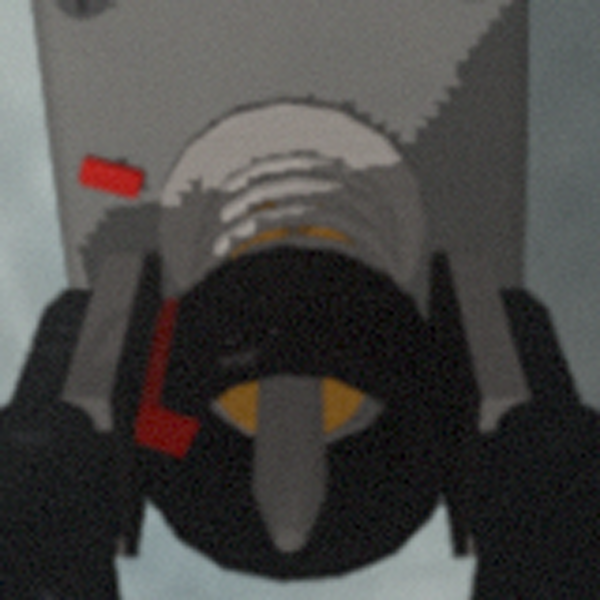

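The stripe and the mark both lie at about 4.25 rad by measurement, and the spring is seated, with the rod coming up through its bore. I'll release and retreat upward.

Call:
jog_arm --pt "0 0 0 0 0 0 -0.1" --pt "0 0 0 0 0 0 0.2" --pt "0 0 0 0 0 0 0.5" --pt "0 0 0 0 0 0 0.8" --pt "0 0 0 0 0 0 0.8" --pt "0 0 0 0 0 0 0.8" --pt "0 0 -15 0 0 0 0.8" --pt "0 0 -40 0 0 0 0.8"

```text
t: 17.0
ee_pos: [478.1, -125.1, 84.2]
eef_rot: [0.094, 0.996, 0.001, -0.001]
contact_force: [0.2, -0.5, 0.6]
grip_width: 0.897
finger_force: 0.0
```

Call:
jog_arm --pt "0 0 -40 0 0 0 0.8" --pt "-10 0 -80 0 0 0 0.8" --pt "0 0 -110 0 0 0 0.8" --pt "0 0 -130 0 0 0 0.8" --pt "0 0 -130 0 0 0 0.8" --pt "0 0 -130 0 0 0 0.8" --pt "0 0 -130 0 0 0 0.8" --pt "0 0 -130 0 0 0 0.8"

```text
t: 17.8
ee_pos: [478.6, -125.3, 213.7]
eef_rot: [0.094, 0.996, 0.0, -0.001]
contact_force: [-0.4, -0.9, -0.5]
grip_width: 0.902
finger_force: 0.0
```

```bash
python3 - <<'E'
from h import *
st()
p=grab_frame("wrist"); cv2.imwrite('pics/i0.png',p['frame'])
np.savez('pics/i0.npz',**{k:np.array(p[k]) for k in('camera_matrix','rvec','tvec')})
M=cv2.Rodrigues(np.array(p['rvec']))[0];t=np.array(p['tvec']).ravel();K=np.array(p['camera_matrix'])
v=M@np.array([481.1,-125.9,78])+t;h=np.hypot(v[0],v[1]);n=v[:2]/h*np.arctan2(h,v[2]);u,w=int(K[0,0]*n[0]+K[0,2]),int(K[1,1]*n[1]+K[1,2])
print(u-60,w-60)
cv2.imwrite('pics/i1.png',cv2.resize(p['frame'][w-60:w+60,u-60:u+60],(600,600),interpolation=2))
E
```

```text
t 17.8 p [ 478.6 -125.3  213.7] q [-0.493  0.262  1.613 -0.     1.269 -1.876] F [-0.4 -0.9 -0.5] T [-0.01 -0.03  0.03] g 0.902 ff 0.0
[[-0.982, 0.187, -0.002], [0.187, 0.982, 0.001], [0.002, 0.001, -1.0]]
216 137
```

View pics/i1.png

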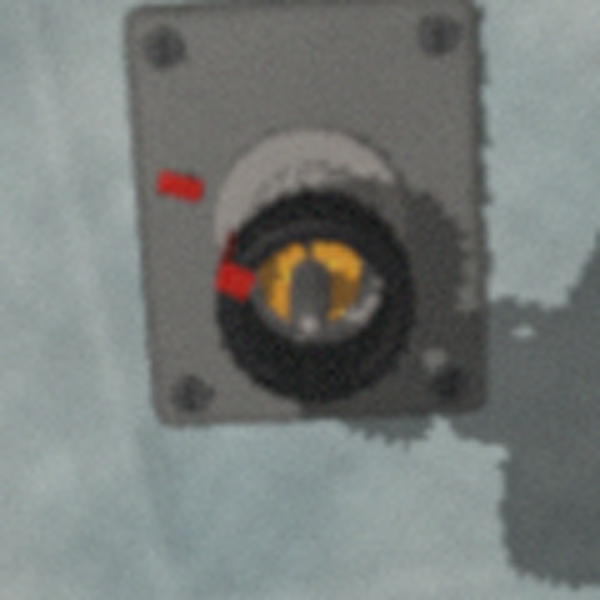

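```bash
python3 - <<'E'
from h import *
d=np.load('pics/i0.npz'); p={k:d[k] for k in d}
f=lambda c,z:atz(p,(216+c[0]/5,137+c[1]/5),z,True)[:2]
s=f((236,281),78);m=f((181,186),16.5);tip=f((309,326),91)
E=[f(q,78) for q in((216,305),(414,305),(315,402))]
c=np.r_[0,0]+(E[0]+E[1])/2; up=(f((315,290),78)-f((315,310),78));up/=np.linalg.norm(up); c2=E[2]+18*up
a=lambda v:np.arctan2(v[1],v[0])%6.283
print('tip',tip,'c',c,c2,'width',np.linalg.norm(E[0]-E[1]))
for o in(c2,tip): print('stripe',a(s-o),np.linalg.norm(s-o),'mark',a(m-o),np.linalg.norm(m-o))
L=[f(q,14) for q in((164,48),(438,36),(192,392),(452,382))];sc=np.mean(L,0);print('screw ctr',sc,'-x dir',a((L[0]+L[1]-L[2]-L[3])),'mark',a(m-sc),'stripe',a(s-sc))
E
```

```text
tip [ 481.99812449 -125.21276782] c [ 482.33968888 -124.18029765] [ 482.94649643 -124.29798734] width 35.690361241712864
stripe 4.177958306113897 15.066406649440685 mark 4.225839619257886 30.01000563322445
stripe 4.203352649714511 13.800644429795714 mark 4.24012388614535 28.760955938695734
screw ctr [ 481.98184559 -124.64669873] -x dir 3.0129551429219874 mark 4.249417319814788 stripe 4.223647291337442
```

```bash
python3 -c "
from cell import order
print(order.job_done())"
```

```text
the job is handed in; nothing more can be done
None
```

The spring is seated on the rod, bush up, with its stripe within about 3° of the red mark; I let go, backed the gripper clear above it, and handed the job in at about 18 s (no verdict was returned).

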